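# Close a tin with the hand screw press

## Robot

A 7-joint arm with a two-finger parallel gripper is mounted at the origin on a cart in front of the work surface, level with it; the furniture and walls round the work are solid. World frame = base frame: x ahead of the robot, y to its left, z up, the work surface at z = 0. Lengths are in m, angles in rad, forces in N, time in s.
With the tool pointing down it reaches from about 0.4 to 0.875 m from the base axis. Payload 19.3 kg.
Tool frame: the origin (TCP) lies midway between the tips of the shut fingers; the grasp point (between the pads) lies 19 mm behind it; z points along the fingers, y is the line along which they close (so a half turn about z gives the same grasp; the last joint's range is limited). The gripper opens to 85 mm and grips with 20 to 120 N. Pads are 22 mm wide; open, the fingers measure 114 mm over their backs; the gripper's body (76 mm by 85 mm) begins 54 mm behind the grasp point. The pads swing forward as they close: fully open they stand 13 mm farther back than shut.
Start: joints at [1.234, 0.521, -0.036, 1.599, 0.021, 1.021, -0.113], TCP at [0.165, -0.603, 0.231] pointing down, gripper open.
Joint ranges: [-2.91, 2.91], [-0.3, 2.13], [-1.5, 1.42], [0.17, 2.43], [-1.26, 4.41], [0.16, 1.93], [-2.52, 2.52]. Speed limits (rad/s): [1.89, 1.89, 2.39, 2.39, 3.01, 3.01, 3.01].

## Interface

Orientations are given as [roll, pitch, yaw] about the fixed x, y, z axes, in that order (R = Rz(yaw) Ry(pitch) Rx(roll)).
In Python, from workcell import telemetry, grab_frame, calibration, bot, outline_of, landmark_of gives the robot as it stands. The module is installed in compiled form; this text tells all that it offers.
- The arm moves only by the shell command python3 -m inch 'ROWS' [FORCE]. ROWS is JSON, a list of rows, each a list of 7 numbers: the shift along the tool's x, y, z in m, then the turn, a rotation vector about the tool's x, y, z in rad, then the closure, from 0 (fully open) to 1 (shut). A call has 1 to 5 rows; each row shifts and turns the commanded pose from where the row before left it, along the tool's axes as they then stand; what a row does not reach is not made up. A row lasts 1/10 s, in which the tool goes at most 50 mm and 8.59 degrees, less where a joint would pass 70% of its speed; a pose out of reach is approached as far as the arm can. A call is refused whole if a number of a shift passes 0.05 or a number of a turn 0.15, either way. A call with a gripper value outside its range is refused whole. The fingers move at their own pace and stop on an object; FORCE is the grip in N (left out, the last holds). Time passes only in rows, so rows that do not move let the fingers close. It gives the time, the measured TCP pose, the force, the opening and the grip force at its end, in the units of the state.
- telemetry.observe(): the state, without advancing time (a new reading comes with each control period).
- grab_frame(name): name is "scene" or "top" or "wrist"; returns the picture (400x640x3 uint8, red, green, blue); there is no depth.
- calibration(name): a dict with "fovy" (degrees; the focal length in pixels is half the picture's height over the tangent of half this angle, whatever the lens; pixels are square), "cx", "cy" (the principal point, pixels), "dist" ([k1, k2, p1, p2, k3] as OpenCV has them; the pictures are not rectified), "pose" (4x4, takes a point from camera to world coordinates). Camera axes: x right, y down, z forward; pixel columns grow to the right and rows downward; lengths in m; the calibration is good to about 2 mm. A picture is of the moment at which its call begins: read the wrist's pose just before it. calibration takes no time and is no camera call; for the wrist camera it gives the pose at the moment of the call.
- bot.job_done(): hands the job in; it is judged then, once.
Trained networks look in the newest picture that a camera, given by its name, has taken for a name from the list of things; names that differ only in an ending like _2 or _b are one class to them, and where a whole thing is asked for, a point or a joint stands for the part that bears it (a point fixed in the world has none). Each returns a list of dicts, best first, with "score" (0 to 1); they miss things now and then, are a little off and sometimes report something else, mostly with a low value. They report only what shows in the picture. A call takes as long as a camera call.
- outline_of(label, camera): "region" (400x640 bool, what is visible of it) and "rect" ([left, top, right, bottom] in pixels, round what is visible of it).
- landmark_of(label, camera): "xy" ([column, row] in pixels: a listed point, or the origin of a listed thing).
The state is a dict: "clock": time; "qpos": joint angles; "qd": joint speeds; "joint_efforts": joint torques, N m; "position": TCP position; "tool_rot": TCP orientation; "force": force on the tool from outside, world axes, zero at the start; "moment": the same for the moment, N m; "grip_width": finger opening in m; "finger_force": force on a finger pad.
Only numpy, scipy, OpenCV 4.12 (cv2) and the standard library are available. Lean on these libraries where they do the work, as an engineer would, in place of code of your own. Each camera call takes 0.05 s, during which the arm holds its last target. There are 200 camera calls.

## Task

Close the tin that stands in the hand screw press: with a fingertip against the handle's arms, push the handle round clockwise (seen from above) until the plate has pressed the lid fully home, then push it back the other way until the plate stands at least a centimetre clear of the closed lid. Push gently and only on the handle, without gripping it; do not touch the tin, and leave the things round the press where they stand.

Things in the scene. Friction and masses are not known exactly. Their poses are not given: they have to be found in the camera images.
- press: grey cast C-frame bench screw press, fixed; base 190 x 146 mm. Origin: on the counter straight below the screw's upright axis. Own -x is the open front, +x points to the column. Column and head stay below z = 0.176; only the handle is higher. From 12 cm beyond the screw the counter's glass guard begins: posts and a clear roof 285 mm above the counter.
- citrus_press: big fixed citrus press right of the screw press, not part of the job; its lever reaches 490 mm above the counter: pass over it or round it. Origin under the centre of its 235 x 170 mm base.
- hub (a point): centre of the handle's hub, on the screw's axis at the mid-height of the three arms; with the plate fully up it is 215 mm above the counter and it sinks and rises with the plate. Hub 33 mm across, its cap nut ends 20 mm above this point.
- knob_1 (a point): centre of the ball (24 mm across, black plastic) at the end of the handle's first arm, 90 mm from the screw's axis and level with the hub. The arms are straight level steel rods 10 mm thick, bare from 17 to 70 mm from the axis; the three stand 120 degrees apart with free space between and above them.
- knob_2 (a point): centre of the ball at the end of the second arm, 120 degrees anticlockwise (from above) of the first
- knob_3 (a point): centre of the ball at the end of the third arm, 240 degrees anticlockwise (from above) of the first
- press_handle (a joint): turn of the handle in rad: 0 = plate fully up; grows clockwise from above, sending the plate down 6.37 mm a rad. Starts at 0.1 to 1.1, stays where it is left, ends at 4.1. A finger 55 mm from the axis needs 1 to 2 N; the plate meets the lid at about 2.5 (then up to 6 N), the lid is home at about 3.45, after which the push rises 1 to 3 N per mm of finger travel.
- press_plate (a joint): travel of the pressing plate in m: 0 = fully up, grows downward; the plate (steel disc 72 mm across, on the screw, it does not turn) touches a lid that is fully home at 0.022
- tin: round metal tin, loose, 76 mm across and 62 mm to its rim, standing in the low ring (nest) of the press. Origin: centre of its underside, z along its axis.
- tin_lid (a joint): how far the tin's plug lid (69 mm flange, 3 mm thick) is pressed in, in m: 0 = standing 6 mm proud of the rim, 0.006 = fully home, flange on the rim. It needs about 35 N from the plate and stays where it is pressed.
- nest (a point): centre of the nest of the press, 24 mm above the counter, where the underside of the tin stands
- closed_tin: bystander: a tin like the first, already closed, 65 mm high, standing to the right of the press; origin under its centre
- spare_lids: bystander: a stack of three spare lids, 69 mm across and 34 mm high, to the left of the press; origin under its centre
- mustard_pot: bystander: small white pot with a red lid, 61 mm across, 48 mm high; origin under its centre
- deli_pot_olive: bystander: clear deli pot with a lid, 73 mm across, 64 mm high, behind the press; origin under its centre
- spice_jar_1: bystander: spice jar with a dark cap, 41 mm across, 105 mm high, right of the press; origin under its centre
- pepper_pot: bystander: small white pot with a black lid, 55 mm across, 62 mm high, behind the press to the right; origin under its centre

How it is judged:
On the way:
1. the plate has pressed the lid home (at least 5 of its 6 mm) (value of joint tin_lid above 0.005 m), for 0.2 s.
At the end, for the whole second after the job is handed in: the lid is pressed in at least 5 of its 6 mm, the plate is back up with its travel below 12.5 mm (at least 9.5 mm clear of the closed lid), the handle is at rest, and the tin stands upright (within 0.06 rad) and at rest in the nest, within 6 mm of its centre (value of joint tin_lid above 0.005 m and value of joint press_plate below 0.0125 m and velocity of joint press_handle between -0.05 and 0.05 rad/s and horizontal distance between tin and nest below 0.006 m and height (world z) of tin below 0.03 m and angle between tin's own z axis and vertical below 0.06 rad and linear speed of tin below 0.01 m/s); the robot touches nothing.
It fails at once if the handle or press is gripped or forced: the fingers press on it with more than 30 N (contact force between the fingers and press above 30 N).
It fails at once if the fingers push on the tin or its lid themselves (contact force between the fingers and tin above 1 N).
It fails at once if the tin is lifted (height (world z) of tin above 0.035 m).
It fails at once if a thing round the press is pushed away, lifted or tipped (moved 20 mm or tilted 0.3 rad) (distance of any of closed_tin, spare_lids, mustard_pot, deli_pot_olive, spice_jar_1, pepper_pot from where it was at the start of the episode above 0.02 m or angle between any of closed_tin, spare_lids, mustard_pot, deli_pot_olive, spice_jar_1, pepper_pot's own z axis and vertical above 0.3 rad).
It also fails if it takes over 69 s, if anything falls off the work surface, if the arm or the gripper's body presses on something with over 40 N, if the wrist force passes 120 N, or if a joint passes its speed limit or range.

## Working session

There is one attempt and no reset: what is moved stays moved. The work goes in short steps, Python scripts to look and compute and a shell command to move; the robot and the scene stay as the last step left them, time stands still between calls to the robot, and variables do not carry over. Pictures are saved under pics/ and viewed, at most 10 in all, crops included, and the job is handed in when it is done.

```bash
mkdir -p pics
cat > h.py <<'E'
import numpy as np, cv2
from workcell import telemetry, grab_frame, calibration, bot, outline_of, landmark_of
def ray(cam,xy):
    c=calibration(cam); f=200/np.tan(np.radians(c["fovy"])/2)
    K=np.array([[f,0,c["cx"]],[0,f,c["cy"]],[0,0,1.]])
    u=cv2.undistortPoints(np.array([[xy]],float),K,np.array(c["dist"],float))[0,0]
    T=np.array(c["pose"]); return T[:3,3],T[:3,:3]@np.array([u[0],u[1],1.])
def onz(cam,xy,z):
    o,d=ray(cam,xy); return o+d*(z-o[2])/d[2]
def tri(c1,a,c2,b):
    o,d=ray(c1,a);p,e=ray(c2,b);d=d/np.linalg.norm(d);e=e/np.linalg.norm(e)
    s=np.linalg.lstsq(np.c_[d,-e],p-o,rcond=None)[0]
    return (o+s[0]*d+p+s[1]*e)/2, np.linalg.norm(o+s[0]*d-p-s[1]*e)
E
python3 - <<'E'
from h import *
np.set_printoptions(precision=3,suppress=True)
s=telemetry.observe();print(s)
for cam in("scene","top"):
    im=grab_frame(cam);cv2.imwrite(f"pics/{cam}0.png",im[:,:,::-1])
    print(cam,calibration(cam)["pose"])
    for n in("press","hub","knob_1","knob_2","nest","citrus_press","tin","closed_tin","spare_lids","mustard_pot","spice_jar_1"):
        print(n,[(np.round(r["xy"],1),round(r["score"],2)) for r in landmark_of(n,cam)[:4]])
E
```

```text
{'clock': 0.0, 'qpos': array([ 1.234,  0.522, -0.036,  1.6  ,  0.021,  1.021, -0.113]), 'qd': array([-0.001,  0.002,  0.002, -0.002,  0.001,  0.   , -0.002]), 'joint_efforts': array([  0.   , -92.713,   1.98 , -36.994,   0.018,   0.008,  -0.   ]), 'position': array([ 0.165, -0.603,  0.231]), 'tool_rot': array([-3.14 ,  0.   ,  0.267]), 'force': array([-0.036,  0.489,  0.024]), 'moment': array([ 0.017, -0.011, -0.026]), 'finger_force': 0.0, 'grip_width': 0.08518695040579957}
scene [[-0.845 -0.368  0.388  0.02 ]
 [-0.535  0.55  -0.642  0.816]
 [ 0.023 -0.75  -0.661  0.972]
 [ 0.     0.     0.     1.   ]]
press [(array([321.5, 244.8]), 0.81)]
hub [(array([327.1, 181.8]), 0.7), (array([289.4, 197.6]), 0.55)]
knob_1 [(array([323.1, 156.5]), 0.73), (array([290.7, 195.9]), 0.63), (array([362.5, 195.1]), 0.61)]
knob_2 [(array([323.1, 156.5]), 0.73), (array([290.7, 195.9]), 0.63), (array([362.5, 195.1]), 0.61)]
nest [(array([322.1, 237.3]), 0.71)]
citrus_press []
tin [(array([320.5, 238.6]), 0.75), (array([339.3, 172. ]), 0.64)]
closed_tin [(array([351.7, 214.9]), 0.73), (array([339.9, 169.8]
[... 167 characters left out ...]
  0.245]
 [-0.999  0.046 -0.014 -0.017]
 [ 0.003 -0.229 -0.973  1.338]
 [ 0.     0.     0.     1.   ]]
press [(array([292.9, 220.7]), 0.95)]
hub [(array([286.1, 206. ]), 0.8)]
knob_1 [(array([289.4, 248.2]), 0.82), (array([249.7, 189.6]), 0.79), (array([316.4, 181.8]), 0.73)]
knob_2 [(array([289.4, 248.2]), 0.82), (array([249.7, 189.6]), 0.79), (array([316.4, 181.8]), 0.73)]
nest [(array([288.9, 220.9]), 0.75), (array([348.5, 224.8]), 0.2)]
citrus_press []
tin [(array([292.3, 223.4]), 0.45)]
closed_tin [(array([346. , 223.5]), 0.91)]
spare_lids [(array([264.7, 191. ]), 0.84)]
mustard_pot [(array([396.3, 176.7]), 0.93), (array([265.7, 190.4]), 0.72)]
spice_jar_1 [(array([371.3, 200.3]), 0.9)]
```

Run:
```python
from h import *
np.set_printoptions(precision=3,suppress=True)
grab_frame("scene");grab_frame("top")
print("hub",tri("scene",(327.1,181.8),"top",(286.1,206)))
T=[(289.4,248.2),(249.7,189.6),(316.4,181.8)];S=[(323.1,156.5),(290.7,195.9),(362.5,195.1)]
for t in T: print("top knob z.21",onz("top",t,.21))
for t in T:
  for s in S:
    p,e=tri("scene",s,"top",t)
    if e<.01: print(t,s,p,e)
print("press",onz("top",(292.9,220.7),0),onz("scene",(321.5,244.8),0),"hub.21",onz("top",(286.1,206),.21))
for n,t in dict(closed=(346,223.5),spare=(264.7,191),must=(396.3,176.7),spice=(371.3,200.3)).items(): print(n,onz("top",t,0))
im=cv2.imread("pics/top0.png");sc=cv2.imread("pics/scene0.png")
a=np.hstack([cv2.resize(im[90:350,180:480],None,fx=1.3333,fy=1.3333*1.0),cv2.resize(sc[60:320,180:480],None,fx=1.3333,fy=1.3333)])
cv2.imwrite("pics/a.png",a);print(a.shape)
```

```text
hub (array([0.471, 0.041, 0.216]), np.float64(0.006244207263182717))
top knob z.21 [0.381 0.038 0.21 ]
top knob z.21 [0.516 0.123 0.21 ]
top knob z.21 [ 0.527 -0.028  0.21 ]
(289.4, 248.2) (362.5, 195.1) [0.378 0.037 0.218] 0.0031756467088593287
(249.7, 189.6) (290.7, 195.9) [0.515 0.122 0.21 ] 0.003177564943956324
(316.4, 181.8) (323.1, 156.5) [ 0.523 -0.028  0.223] 0.0025603018275985007
press [0.478 0.037 0.   ] [0.475 0.042 0.   ] hub.21 [0.475 0.042 0.21 ]
closed [ 0.464 -0.102  0.   ]
spare [0.561 0.109 0.   ]
must [ 0.584 -0.245  0.   ]
spice [ 0.523 -0.173  0.   ]
(347, 800, 3)
```

View pics/a.png

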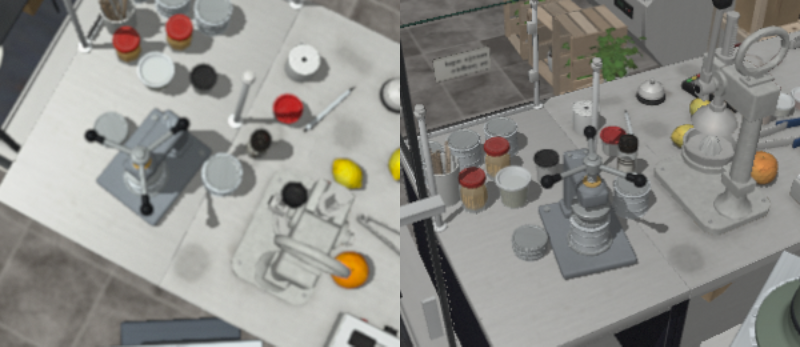

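View pics/top0.png

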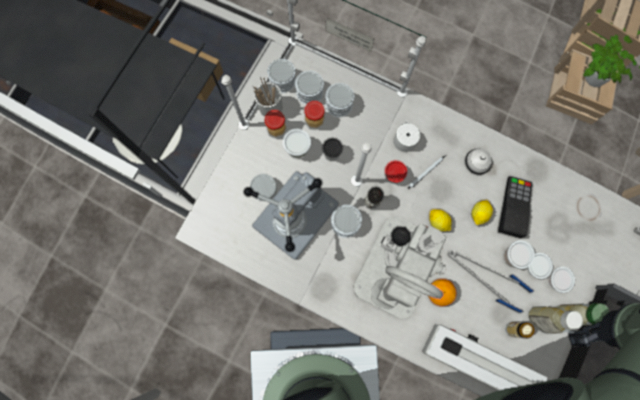

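The top view shows the hub near (286,206) with knobs at (289,248), (250,190) and (316,182). The citrus press is at about (400,270), between the arm and the screw press. I'll go up and over it.

```bash
python3 -m inch '[[0,0,-0.05,0,0,0,1],[0,0,-0.05,0,0,0,1],[0,0,-0.05,0,0,0,1],[0,0,-0.05,0,0,0,1],[0,0,-0.05,0,0,0,1]]' 20 ; python3 -m inch '[[0,0,-0.05,0,0,0,1],[0,0,-0.05,0,0,0,1],[0,0,-0.04,0,0,0,1],[0,0,0,0,0,0,1],[0,0,0,0,0,0,1]]'; python3 -c "
from h import *
print(telemetry.observe()['qpos'])"
```

```text
clock: 1.8
position: [0.1645, -0.6024, 0.4837]
tool_rot: [3.141, -0.0, 0.267]
force: [-0.4, -0.5, -0.3]
grip_width: 0.0123
finger_force: 0.0
clock: 2.3
position: [0.1636, -0.6043, 0.6062]
tool_rot: [-3.139, -0.002, 0.263]
force: [-0.3, 0.2, -0.8]
grip_width: -0.0003
finger_force: 0.0
[ 1.133829    0.44237165  0.16336514  0.81261341 -0.07581938  1.89335522
 -0.04983222]
```

```bash
python3 -m inch '[[0.03,-0.0097,0,0,0,0,1],[0.03,-0.0097,0,0,0,0,1],[0.03,-0.0097,0,0,0,0,1],[0.03,-0.0097,0,0,0,0,1],[0.03,-0.0097,0,0,0,0,1]]'|head -3; python3 -m inch '[[0.03,-0.0097,0,0,0,0,1],[0.03,-0.0097,0,0,0,0,1],[0.03,-0.0097,0,0,0,0,1],[0.03,-0.0097,0,0,0,0,1],[0.03,-0.033,0,0,0,0,1]]'|head -3; python3 -m inch '[[0.03,-0.033,0,0,0,0,1],[0.03,-0.033,0,0,0,0,1],[0.03,-0.033,0,0,0,0,1],[0.03,-0.033,0,0,0,0,1],[0,0,0,0,0,0,1]]'; python3 -c "
from h import *
print(telemetry.observe()['qpos'])"
```

```text
clock: 2.8
position: [0.2967, -0.5171, 0.606]
tool_rot: [-3.137, -0.002, 0.264]
clock: 3.3
position: [0.423, -0.41, 0.6049]
tool_rot: [-3.136, -0.0, 0.262]
clock: 3.8
position: [0.5057, -0.2454, 0.6071]
tool_rot: [-3.136, -0.003, 0.272]
force: [-0.6, -0.5, -0.5]
grip_width: -0.0001
finger_force: 0.0
[ 3.59296685e-01  2.92668620e-01 -1.48330949e-02  1.01957440e+00
 -1.61867486e-03  1.83042163e+00 -9.54224163e-01]
```

```bash
python3 -m inch '[[0,-0.045,0,0,0,0,1],[0,-0.045,0,0,0,0,1],[0,-0.045,0,0,0,0,1],[0,-0.045,0,0,0,0,1],[0,-0.045,0,0,0,0,1]]'|head -3; python3 -m inch '[[0,-0.045,0,0,0,-0.14,1],[0,0,0,0,0,-0.14,1],[0,0,0,0,0,-0.14,1],[0,0,0,0,0,-0.14,1],[0,0,0,0,0,-0.14,1]]'|head -3;  python3 -m inch '[[0,0,0.05,0,0,-0.14,1],[0,0,0.05,0,0,-0.14,1],[0,0,0.05,0,0,-0.14,1],[0,0,0.05,0,0,-0.14,1],[0,0,0.05,0,0,-0.14,1]]'; python3 -c "
from h import *
print(telemetry.observe()['qpos'])
im=grab_frame('wrist');cv2.imwrite('pics/w1.png',im[:,:,::-1])
for n in('knob_1','hub'): print([(r['xy'],r['score'],onz('wrist',r['xy'],.21)) for r in landmark_of(n,'wrist')[:4]])"
```

```text
clock: 4.3
position: [0.4435, -0.0322, 0.608]
tool_rot: [-3.14, -0.002, 0.264]
clock: 4.8
position: [0.4327, 0.0097, 0.6081]
tool_rot: [-3.141, -0.002, 0.97]
clock: 5.3
position: [0.4322, 0.0103, 0.3565]
tool_rot: [3.14, -0.002, 1.67]
force: [2.6, -0.1, 0.1]
grip_width: -0.0
finger_force: 0.0
[ 0.08053066  0.08638041 -0.25788772  1.88497469  0.02156383  1.17117825
 -0.08555461]
[([433.4, 60.1], 0.68, array([0.50986675, 0.12767995, 0.21      ])), ([269.8, 156.6], 0.59, array([0.38293857, 0.03740677, 0.21      ])), ([415.9, 238.6], 0.57, array([ 0.52222622, -0.0254655 ,  0.21      ]))]
[([371.6, 154.9], 0.75, array([0.47407221, 0.04699285, 0.21      ]))]
```

View pics/w1.png

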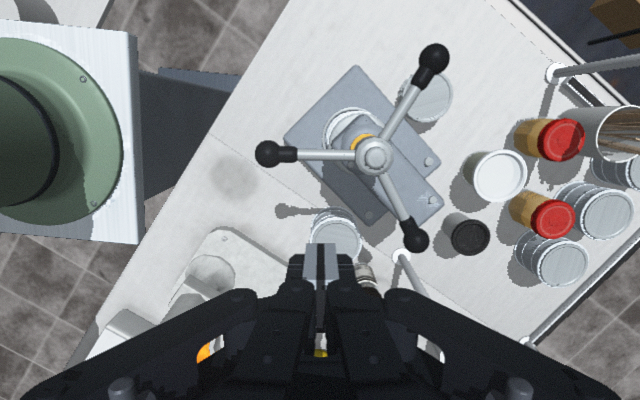

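The wrist view confirms the handle: hub (372,155), free arm a to knob (268,155). The fingertip is over the gap below that arm, with its flat side parallel to it. I'll descend.

```bash
python3 -m inch '[[0,0,0.05,0,0,0,1],[0,0,0.05,0,0,0,1],[0,0,0.03,0,0,0,1],[0,0,0.024,0,0,0,1],[0,0,0,0,0,0,1]]'; python3 -m inch '[[0.004,0,0,0,0,0,1],[0.003,0,0,0,0,0,1],[0.003,0,0,0,0,0,1],[0.002,0,0,0,0,0,1],[0,0,0,0,0,0,1]]'; python3 -c "
from h import *
a=grab_frame('wrist');b=grab_frame('scene')
im=np.hstack([cv2.resize(a[80:380,170:570],(400,300)),cv2.resize(b[110:290,220:460],(400,300))])
cv2.imwrite('pics/w2.png',im[:,:,::-1])"
```

```text
clock: 5.95
position: [0.4342, 0.0108, 0.2049]
tool_rot: [3.141, -0.003, 1.659]
force: [-0.0, 1.1, 0.4]
grip_width: -0.0
finger_force: 0.0
clock: 6.45
position: [0.4329, 0.023, 0.2055]
tool_rot: [3.139, -0.003, 1.663]
force: [-0.6, 0.3, -0.5]
grip_width: -0.0
finger_force: 0.0
```

View pics/w2.png

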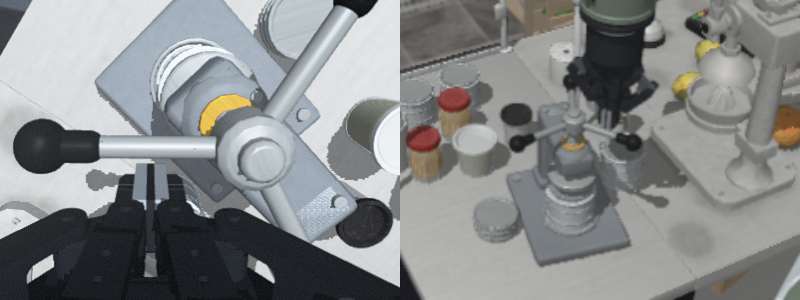

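The fingertip sits just below arm a, about 5 mm short, at mid-rod, with flat contact ahead. I'll start the first stroke.

```bash
python3 -m inch '[[0.002,0,0.004,0,0,0,1],[0.002,0,0,0,0,0,1],[0.002,0,0,0,0,0,1],[0.0022,-0.0007,0.0003,0,0,0.05,1],[0.0022,-0.0007,0.0003,0,0,0.05,1]]'|sed -n 2,4p; python3 -m inch '[[0.0022,-0.0007,0.0003,0,0,0.05,1],[0.0022,-0.0007,0.0003,0,0,0.05,1],[0.0022,-0.0007,0.0003,0,0,0.05,1],[0.0022,-0.0007,0.0003,0,0,0.05,1],[0.0022,-0.0007,0.0003,0,0,0.05,1]]'|sed -n 2,4p;  python3 -m inch '[[0.0022,-0.0007,0.0003,0,0,0.05,1],[0.0022,-0.0007,0.0003,0,0,0.05,1],[0.0022,-0.0007,0.0003,0,0,0.05,1],[0.0022,-0.0007,0.0003,0,0,0.05,1],[0.0022,-0.0007,0.0003,0,0,0.05,1]]'|sed -n 2,4p; python3 -c "
from h import *
a=grab_frame('wrist');cv2.imwrite('pics/w3.png',a[50:350,150:550,::-1])
for n in('knob_1','hub'): print([(r['xy'],r['score'],onz('wrist',r['xy'],.207)) for r in landmark_of(n,'wrist')[:4]])"
```

```text
position: [0.4303, 0.0329, 0.2003]
tool_rot: [3.14, -0.003, 1.561]
force: [-0.0, -1.4, -1.5]
position: [0.4281, 0.0442, 0.1988]
tool_rot: [3.141, -0.003, 1.311]
force: [0.2, -1.6, -1.1]
position: [0.4287, 0.0557, 0.1974]
tool_rot: [-3.142, -0.003, 1.061]
force: [0.3, -1.4, -1.1]
[([570.8, 50.5], 0.93, array([0.55461954, 0.0904132 , 0.207     ])), ([215.9, 236.2], 0.7, array([0.39765407, 0.09341293, 0.207     ]))]
[([424.4, 240.1], 0.66, array([0.47536413, 0.04793993, 0.207     ]))]
```

View pics/w3.png

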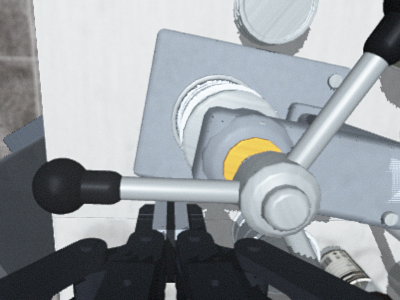

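```bash
python3 -m inch '[[0.0022,-0.0007,0.0003,0,0,0.05,1],[0.0022,-0.0007,0.0003,0,0,0.05,1],[0.0022,-0.0007,0.0003,0,0,0.05,1],[0.0022,-0.0007,0.0003,0,0,0.05,1],[0.0022,-0.0007,0.0004,0,0,0.05,1]]'|sed -n 2,4p; python3 -m inch '[[0.0022,-0.0007,0.0003,0,0,0.05,1],[0.0022,-0.0007,0.0003,0,0,0.05,1],[0.0022,-0.0007,0.0003,0,0,0.05,1],[0.0022,-0.0007,0.0003,0,0,0.05,1],[0.0022,-0.0007,0.0004,0,0,0.05,1]]'|sed -n 2,4p;  python3 -m inch '[[0.0022,-0.0007,0.0003,0,0,0.05,1],[0.0022,-0.0007,0.0003,0,0,0.05,1],[0.0022,-0.0007,0.0003,0,0,0.05,1],[0.0022,-0.0007,0.0003,0,0,0.05,1],[0.0022,-0.0007,0.0004,0,0,0.05,1]]'|sed -n 2,4p;  python3 -m inch '[[0.0022,-0.0007,0.0003,0,0,0.05,1],[0.0022,-0.0007,0.0003,0,0,0.05,1],[0.0022,-0.0007,0.0003,0,0,0.05,1],[0.0022,-0.0007,0.0003,0,0,0.05,1],[0.0022,-0.0007,0.0004,0,0,0.05,1]]'|sed -n 2,4p; python3 -c "
from h import *
a=grab_frame('wrist');b=grab_frame('top')
for c in('wrist','top'):
 for n in('knob_1','hub'): print([(r['xy'],r['score'],onz(c,r['xy'],.202)) for r in landmark_of(n,c)[:4]])"
```

```text
position: [0.4321, 0.0666, 0.1959]
tool_rot: [-3.141, -0.003, 0.813]
force: [-0.5, -1.7, 0.6]
position: [0.4381, 0.0764, 0.1943]
tool_rot: [-3.14, -0.003, 0.563]
force: [-0.6, -1.3, -0.2]
position: [0.4464, 0.0844, 0.1927]
tool_rot: [-3.139, -0.002, 0.313]
force: [-0.7, -1.3, 0.3]
position: [0.4563, 0.0902, 0.1912]
tool_rot: [-3.139, -0.002, 0.063]
force: [-0.5, -0.1, 1.3]
[([215.0, 239.5], 0.97, array([0.46906375, 0.13736114, 0.202     ])), ([569.4, 44.0], 0.91, array([0.55456883, 0.00608087, 0.202     ]))]
[([423.1, 239.5], 0.56, array([0.4748701 , 0.04846272, 0.202     ]))]
[([306.8, 239.0], 0.82, array([ 0.40014339, -0.0006607 ,  0.202     ])), ([304.6, 170.7], 0.75, array([ 0.55670789, -0.00237031,  0.202     ]))]
[([286.7, 208.1], 0.83, array([0.47187203, 0.0413347 , 0.202     ]))]
```

```bash
python3 -m inch '[[-0.005,0,0,0,0,0,1],[-0.005,0,0,0,0,0,1],[0,0,-0.02,0,0,0,1],[0,0,-0.025,0,0,0,1],[-0.0062,0.0043,0,0,0,-0.148,1]]'|sed -n 2,4p; python3 -m inch '[[-0.0062,0.0043,0,0,0,-0.148,1],[-0.0062,0.0043,0,0,0,-0.148,1],[-0.0062,0.0043,0,0,0,-0.148,1],[-0.0062,0.0043,0,0,0,-0.148,1],[-0.0062,0.0043,0,0,0,-0.148,1]]'|sed -n 2,4p; python3 -m inch '[[-0.0062,0.0043,0,0,0,-0.148,1],[-0.0062,0.0043,0,0,0,-0.148,1],[-0.0062,0.0043,0,0,0,-0.148,1],[-0.0062,0.0043,0,0,0,-0.148,1],[-0.0062,0.0043,0,0,0,-0.148,1]]'|sed -n 2,4p; python3 -m inch '[[-0.0062,0.0043,0,0,0,-0.148,1],[-0.0062,0.0043,0,0,0,-0.148,1],[-0.0062,0.0043,0,0,0,-0.148,1],[0,0,0,0,0,0,1],[0,0,0,0,0,0,1]]'|sed -n 2,4p; python3 -c "
from h import *
a=grab_frame('wrist');cv2.imwrite('pics/w4.png',a[50:350,150:550,::-1])
for n in('knob_1','hub'): print([(r['xy'],r['score'],onz('wrist',r['xy'],.201)) for r in landmark_of(n,'wrist')[:4]])"
```

```text
position: [0.4414, 0.0855, 0.2386]
tool_rot: [-3.139, -0.006, 0.212]
force: [0.1, -0.3, -1.0]
position: [0.4235, 0.0514, 0.2361]
tool_rot: [-3.141, -0.004, 0.958]
force: [-0.4, -0.9, -0.7]
position: [0.434, 0.0159, 0.236]
tool_rot: [3.139, -0.003, 1.698]
force: [0.4, -0.2, 1.1]
position: [0.4512, 0.0019, 0.2358]
tool_rot: [3.139, -0.002, 2.13]
force: [-0.5, 0.3, 0.8]
[([503.0, 38.3], 0.84, array([0.47299692, 0.13858715, 0.201     ])), ([235.4, 189.4], 0.64, array([0.39752028, 0.00110933, 0.201     ]))]
[([397.2, 188.9], 0.66, array([0.47317835, 0.04882198, 0.201     ]))]
```

View pics/w4.png

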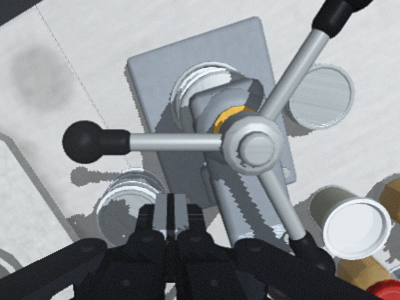

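Arm c, knob at (85,142), now takes arm a's place. The tip is about 10 mm off its side with room to descend, so I'll begin the second stroke.

```bash
python3 -m inch '[[0,0,0.03,0,0,0,1],[0,0,0.014,0,0,0,1],[0.003,0,0,0,0,0,1],[0.003,0,0,0,0,0,1],[0.003,0,0,0,0,0,1]]'|sed -n 2,4p; python3 -m inch '[[0.0022,-0.0007,0.0003,0,0,0.05,1],[0.0022,-0.0007,0.0003,0,0,0.05,1],[0.0022,-0.0007,0.0003,0,0,0.05,1],[0.0022,-0.0007,0.0003,0,0,0.05,1],[0.0022,-0.0007,0.0004,0,0,0.05,1]]'|sed -n 2,4p;  python3 -m inch '[[0.0022,-0.0007,0.0003,0,0,0.05,1],[0.0022,-0.0007,0.0003,0,0,0.05,1],[0.0022,-0.0007,0.0003,0,0,0.05,1],[0.0022,-0.0007,0.0003,0,0,0.05,1],[0.0022,-0.0007,0.0004,0,0,0.05,1]]'|sed -n 2,4p;  python3 -m inch '[[0.0022,-0.0007,0.0003,0,0,0.05,1],[0.0022,-0.0007,0.0003,0,0,0.05,1],[0.0022,-0.0007,0.0003,0,0,0.05,1],[0.0022,-0.0007,0.0003,0,0,0.05,1],[0.0022,-0.0007,0.0004,0,0,0.05,1]]'|sed -n 2,4p; python3 -c "
from h import *
a=grab_frame('wrist')
for n in('knob_1','hub'): print([(r['xy'],r['score'],onz('wrist',r['xy'],.198)) for r in landmark_of(n,'wrist')[:4]])"
```

```text
position: [0.4471, 0.0101, 0.1928]
tool_rot: [3.137, -0.001, 2.135]
force: [0.9, 0.6, -0.7]
position: [0.4391, 0.0181, 0.1912]
tool_rot: [3.138, -0.002, 1.883]
force: [0.7, -1.2, -0.3]
position: [0.4332, 0.0281, 0.1896]
tool_rot: [3.138, -0.003, 1.633]
force: [-0.8, -1.3, 1.7]
position: [0.4299, 0.0386, 0.188]
tool_rot: [3.14, -0.003, 1.382]
force: [-1.7, -5.5, 3.5]
[([208.6, 241.0], 0.65, array([0.38557128, 0.06324955, 0.198     ])), ([554.8, 35.3], 0.61, array([0.53279249, 0.11761017, 0.198     ]))]
[([418.2, 236.7], 0.79, array([0.47455661, 0.04833942, 0.198     ]))]
```

```bash
python3 -m inch '[[0.0022,-0.0007,0.0003,0,0,0.05,1],[0.0022,-0.0007,0.0003,0,0,0.05,1],[0.0022,-0.0007,0.0003,0,0,0.05,1],[0.0022,-0.0007,0.0003,0,0,0.05,1],[0.0022,-0.0007,0.0003,0,0,0.05,1]]'|sed -n 2,4p;  python3 -m inch '[[0.0022,-0.0007,0.0003,0,0,0.05,1],[0.0022,-0.0007,0.0003,0,0,0.05,1],[0.0022,-0.0007,0.0003,0,0,0.05,1],[0.0022,-0.0007,0.0003,0,0,0.05,1],[0.0022,-0.0007,0.0003,0,0,0.05,1]]'|sed -n 2,4p;  python3 -m inch '[[0.0022,-0.0007,0.0003,0,0,0.05,1],[0.0022,-0.0007,0.0003,0,0,0.05,1],[0.0022,-0.0007,0.0003,0,0,0.05,1]]'|sed -n 2,4p; python3 -c "
from h import *
a=grab_frame('wrist')
for n in('knob_1','hub'): print([(r['xy'],r['score'],onz('wrist',r['xy'],.194)) for r in landmark_of(n,'wrist')[:4]])"
```

```text
position: [0.4296, 0.0502, 0.1861]
tool_rot: [3.141, -0.003, 1.134]
force: [-3.0, -5.2, 3.6]
position: [0.432, 0.0614, 0.1845]
tool_rot: [-3.141, -0.003, 0.884]
force: [-4.1, -4.6, 1.2]
position: [0.4347, 0.0677, 0.1836]
tool_rot: [-3.14, -0.003, 0.734]
force: [-4.2, -4.6, -0.0]
[([207.1, 236.1], 0.81, array([0.41514194, 0.11627592, 0.194     ])), ([562.3, 42.4], 0.58, array([0.56376564, 0.06501899, 0.194     ]))]
[([414.6, 238.6], 0.9, array([0.47389273, 0.04951662, 0.194     ]))]
```

```bash
python3 -m inch '[[0.0022,-0.0007,0.0003,0,0,0.05,1],[0.0022,-0.0007,0.0003,0,0,0.05,1],[0.0022,-0.0007,0.0003,0,0,0.05,1]]'|sed -n 2,4p;  python3 -m inch '[[0.0022,-0.0007,0.0003,0,0,0.05,1],[0.0022,-0.0007,0.0003,0,0,0.05,1]]'|sed -n 2,4p
```

```text
position: [0.4385, 0.0735, 0.1826]
tool_rot: [-3.14, -0.002, 0.584]
force: [-5.3, -3.9, 0.1]
position: [0.441, 0.0768, 0.182]
tool_rot: [-3.139, -0.001, 0.484]
force: [-9.7, -6.5, 6.7]
```

```bash
python3 -m inch '[[0.0022,-0.0007,0.0003,0,0,0.05,1],[0,0,0,0,0,0,1],[0,0,0,0,0,0,1]]'|sed -n 2,4p; python3 -c "
from h import *
b=grab_frame('scene');a=grab_frame('wrist');cv2.imwrite('pics/s5.png',cv2.resize(b[130:280,250:400],(600,600),interpolation=2)[:,:,::-1])
for n in('knob_1','hub'): print([(r['xy'],r['score'],onz('wrist',r['xy'],.192)) for r in landmark_of(n,'wrist')[:4]])"
```

```text
position: [0.4422, 0.0783, 0.1817]
tool_rot: [-3.139, -0.0, 0.436]
force: [-11.7, -7.5, 8.2]
[([558.0, 38.0], 0.97, array([0.56468647, 0.04006741, 0.192     ])), ([209.9, 237.8], 0.81, array([0.4369553 , 0.12902048, 0.192     ])), ([484.5, 231.9], 0.61, array([0.48898781, 0.02366687, 0.192     ]))]
[]
```

View pics/s5.png

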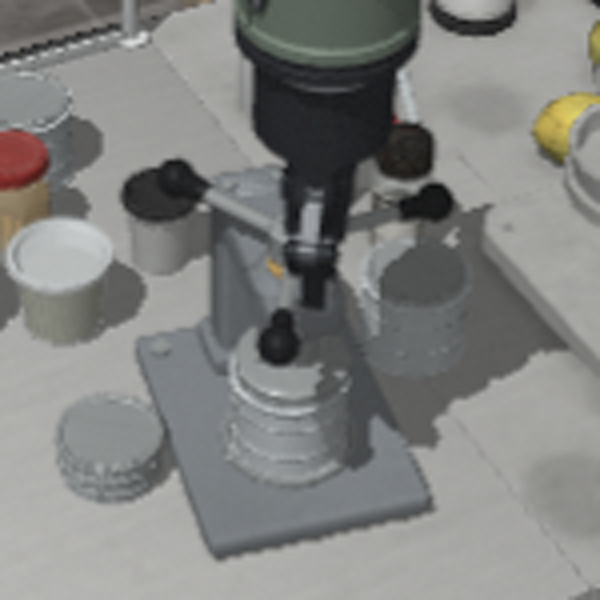

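The lid now sits flush on the tin under the plate, around (290,370) in the crop, and the horizontal push has risen to 14 N, so it is home. Next I'll back off, hop over the arm and push it back from the other side.

```bash
python3 -m inch '[[-0.004,0,0,0,0,0,1],[-0.006,0,0,0,0,0,1],[0,0,-0.02,0,0,0,1],[0,0,-0.025,0,0,0,1],[0.01,0,0,0,0,0,1]]'|sed -n 2,4p; python3 -m inch '[[0.02,0,0,0,0,0,1],[0.02,0,0,0,0,0,1],[0,0,0,0,0,0,1],[0,0,0,0,0,0,1]]'|sed -n 2,4p; python3 -c "
from h import *
a=grab_frame('wrist');cv2.imwrite('pics/w6.png',a[50:350,150:550,::-1])
for n in('knob_1','hub'): print([(r['xy'],r['score'],onz('wrist',r['xy'],.192)) for r in landmark_of(n,'wrist')[:4]])"
```

```text
position: [0.4444, 0.079, 0.2294]
tool_rot: [-3.14, -0.008, 0.435]
force: [-0.0, 0.6, 0.2]
position: [0.4797, 0.0957, 0.2263]
tool_rot: [-3.139, -0.002, 0.436]
force: [0.6, 0.7, -0.1]
[([479.1, 136.8], 0.69, array([0.56523486, 0.04376926, 0.192     ])), ([239.8, 283.7], 0.67, array([0.43119156, 0.12724712, 0.192     ]))]
[([388.5, 277.0], 0.6, array([0.47264917, 0.048605  , 0.192     ]))]
```

View pics/w6.png

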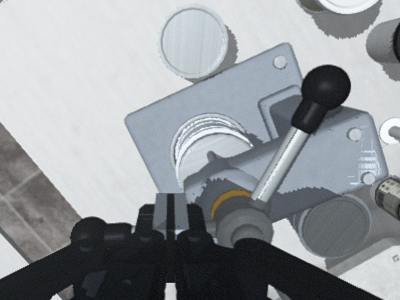

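The tip has passed over arm c, whose knob is at (88,232), and is in the clear gap on its clockwise side. I'll descend and push back.

```bash
python3 -m inch '[[0,-0.003,0.02,0,0,0,1],[0,0,0.022,0,0,0,1],[-0.004,0,0,0,0,0,1],[-0.004,0,0,0,0,0,1],[-0.003,0,0,0,0,0,1]]'|sed -n 2,4p; python3 -m inch '[[-0.0022,-0.0007,-0.0003,0,0,-0.05,1],[-0.0022,-0.0007,-0.0003,0,0,-0.05,1],[-0.0022,-0.0007,-0.0003,0,0,-0.05,1],[-0.0022,-0.0007,-0.0003,0,0,-0.05,1],[-0.0022,-0.0007,-0.0003,0,0,-0.05,1]]'|sed -n 2,4p;  python3 -m inch '[[-0.0022,-0.0007,-0.0003,0,0,-0.05,1],[-0.0022,-0.0007,-0.0003,0,0,-0.05,1],[-0.0022,-0.0007,-0.0003,0,0,-0.05,1],[-0.0022,-0.0007,-0.0003,0,0,-0.05,1],[-0.0022,-0.0007,-0.0003,0,0,-0.05,1]]'|sed -n 2,4p; python3 -c "
from h import *
a=grab_frame('wrist')
for n in('knob_1','hub'): print([(r['xy'],r['score'],onz('wrist',r['xy'],.194)) for r in landmark_of(n,'wrist')[:4]])"
```

```text
position: [0.4686, 0.0936, 0.1857]
tool_rot: [-3.14, -0.004, 0.435]
force: [-0.2, 0.9, -0.1]
position: [0.458, 0.0915, 0.1874]
tool_rot: [-3.141, -0.006, 0.687]
force: [2.4, 1.4, -1.3]
position: [0.4477, 0.0863, 0.1888]
tool_rot: [3.141, -0.006, 0.937]
force: [1.1, 3.0, -0.1]
[([223.4, 295.1], 0.75, array([0.40252398, 0.1023497 , 0.194     ])), ([543.9, 129.0], 0.62, array([0.55784937, 0.08226513, 0.194     ]))]
[([414.8, 297.8], 0.83, array([0.47390818, 0.04784948, 0.194     ])), ([361.8, 198.2], 0.25, array([0.48133318, 0.10242925, 0.194     ]))]
```

```bash
R='x'; python3 -m inch '[[-0.0022,-0.0007,-0.0003,0,0,-0.05,1],[-0.0022,-0.0007,-0.0003,0,0,-0.05,1],[-0.0022,-0.0007,-0.0003,0,0,-0.05,1],[-0.0022,-0.0007,-0.0003,0,0,-0.05,1],[-0.0022,-0.0007,-0.0003,0,0,-0.05,1]]'|sed -n 2,4p;  python3 -m inch '[[-0.0022,-0.0007,-0.0003,0,0,-0.05,1],[-0.0022,-0.0007,-0.0003,0,0,-0.05,1],[-0.0022,-0.0007,-0.0003,0,0,-0.05,1],[-0.0022,-0.0007,-0.0003,0,0,-0.05,1],[-0.0022,-0.0007,-0.0003,0,0,-0.05,1]]'|sed -n 2,4p; python3 -m inch '[[-0.0022,-0.0007,-0.0003,0,0,-0.05,1],[-0.0022,-0.0007,-0.0003,0,0,-0.05,1],[-0.0022,-0.0007,-0.0003,0,0,-0.05,1],[-0.0022,-0.0007,-0.0003,0,0,-0.05,1],[-0.0022,-0.0007,-0.0003,0,0,-0.05,1]]'|sed -n 2,4p;  python3 -m inch '[[-0.0022,-0.0007,-0.0003,0,0,-0.05,1],[-0.0022,-0.0007,-0.0003,0,0,-0.05,1],[-0.0022,-0.0007,-0.0003,0,0,-0.05,1],[-0.0022,-0.0007,-0.0003,0,0,-0.05,1],[-0.0022,-0.0007,-0.0003,0,0,-0.05,1]]'|sed -n 2,4p; python3 -c "
from h import *
a=grab_frame('wrist')
for n in('knob_1','hub'): print([(r['xy'],r['score'],onz('wrist',r['xy'],.201)) for r in landmark_of(n,'wrist')[:4]])"
```

```text
position: [0.4391, 0.0787, 0.1898]
tool_rot: [3.14, -0.005, 1.186]
force: [1.0, 3.2, 2.4]
position: [0.4324, 0.0691, 0.1911]
tool_rot: [3.139, -0.004, 1.436]
force: [-1.3, 3.9, 1.8]
position: [0.4283, 0.0581, 0.1925]
tool_rot: [3.139, -0.003, 1.685]
force: [-1.2, 2.1, 3.1]
position: [0.4271, 0.0465, 0.1939]
tool_rot: [3.139, -0.002, 1.935]
force: [-3.1, 2.9, 0.9]
[([547.5, 131.1], 0.74, array([0.49169302, 0.13674175, 0.201     ])), ([223.0, 293.5], 0.7, array([0.38983462, 0.01963473, 0.201     ]))]
[([415.3, 302.7], 0.85, array([0.47504614, 0.04662931, 0.201     ]))]
```

```bash
python3 -m inch '[[-0.0022,-0.0007,-0.0003,0,0,-0.05,1],[-0.0022,-0.0007,-0.0003,0,0,-0.05,1],[-0.0022,-0.0007,-0.0003,0,0,-0.05,1],[-0.0022,-0.0007,-0.0003,0,0,-0.05,1],[-0.0022,-0.0007,-0.0003,0,0,-0.05,1]]'|sed -n 2,4p;  python3 -m inch '[[-0.0022,-0.0007,-0.0003,0,0,-0.05,1],[-0.0022,-0.0007,-0.0003,0,0,-0.05,1],[-0.0022,-0.0007,-0.0003,0,0,-0.05,1],[-0.0022,-0.0007,-0.0003,0,0,-0.05,1],[-0.0022,-0.0007,-0.0003,0,0,-0.05,1]]'|sed -n 2,4p; python3 -m inch '[[-0.0022,-0.0007,-0.0003,0,0,-0.05,1],[-0.0022,-0.0007,-0.0003,0,0,-0.05,1],[-0.0022,-0.0007,-0.0003,0,0,-0.05,1],[-0.0022,-0.0007,-0.0003,0,0,-0.05,1],[-0.0022,-0.0007,-0.0003,0,0,-0.05,1]]'|sed -n 2,4p; python3 -m inch '[[0.005,0,0,0,0,0,1],[0.006,0,0,0,0,0,1],[0,0,-0.03,0,0,0,1],[0,0,-0.05,0,0,0,1],[0,0,-0.05,0,0,0,1]]'|sed -n 1,4p; python3 -m inch '[[0,0,-0.05,0,0,0,1],[0,0,0,0,0,0,1],[0,0,0,0,0,0,1]]'|sed -n 1,4p; python3 -c "
from h import *
a=grab_frame('wrist');b=grab_frame('scene');t=grab_frame('top')
cv2.imwrite('pics/s7.png',cv2.resize(b[130:280,250:400],(600,600),interpolation=2)[:,:,::-1])
for c in('wrist','scene','top'):
 for n in('knob_1','hub'): print(c,[(r['xy'],r['score'],onz(c,r['xy'],.205)) for r in landmark_of(n,c)[:4]])"
```

```text
position: [0.4288, 0.0352, 0.1951]
tool_rot: [3.139, -0.002, 2.185]
force: [-2.4, 2.3, 2.0]
position: [0.4332, 0.0244, 0.1965]
tool_rot: [3.139, -0.001, 2.434]
force: [-3.4, 1.5, 2.0]
position: [0.4401, 0.0152, 0.1979]
tool_rot: [3.139, -0.0, 2.684]
force: [-4.5, 0.7, 1.3]
clock: 24.1
position: [0.4294, 0.0203, 0.3295]
tool_rot: [3.138, -0.001, 2.683]
force: [0.8, 0.1, 0.5]
clock: 24.4
position: [0.4302, 0.02, 0.3785]
tool_rot: [3.137, 0.002, 2.683]
force: [0.2, 0.0, -1.4]
wrist [([398.5, 284.1], 0.92, array([0.56438028, 0.04807793, 0.205     ])), ([273.2, 206.5], 0.71, array([ 0.42972412, -0.03051703,  0.205     ])), ([417.0, 135.6], 0.62, array([0.42846239, 0.12331748, 0.205     ]))]
wrist [([363.7, 213.1], 0.96, array([0.47592645, 0.04723909, 0.205     ]))]
scene [([289.7, 174.4], 0.95, array([0.56217722, 0.05558008, 0.205     ])), ([357.3, 175.0], 0.83, array([ 0.4274468 , -0.03244165,  0.205     ])), ([324.0, 210.4], 0.64, array([0.42872939, 0.11574918, 0.205     ]))]
scene [([325.7, 186.7], 0.9, array([0.46757587, 0.04592816, 0.205     ]))]
top [([251.3, 232.5], 0.48, array([0.41978907, 0.12168103, 0.205     ]))]
top []
```

View pics/s7.png

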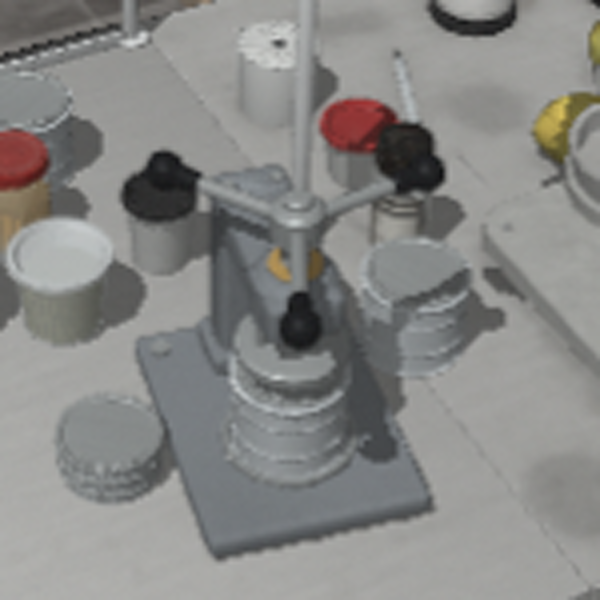

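The plate now stands well above the closed lid, the handle has been turned back about 2.1 rad (roughly 13.7 mm of travel), and the arm is clear above. The tin and the things round the press are undisturbed.

```bash
python3 -c "
from h import *
print(bot.job_done())"
```

```text
the job is handed in; nothing more can be done
None
```

The job is handed in: I pressed the lid until the push rose to about 14 N (the sign it was home), then turned the handle back about 2.1 rad, which raises the plate roughly 13 mm clear of the lid. The arm was clear of everything and nothing looked disturbed; no verdict was returned.

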